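# Eject the label cassette and stop it on the chute

## Robot

A 6-joint arm with a two-finger parallel gripper is mounted at the origin on the work surface. World frame = base frame: x ahead of the robot, y to its left, z up, the work surface at z = 0. Lengths are in m, angles in rad, forces in N, time in s.
With the tool pointing down it reaches from about 0.275 to 0.775 m from the base axis. Payload 14.6 kg.
Tool frame: the origin (TCP) lies midway between the tips of the shut fingers; the grasp point (between the pads) lies 19 mm behind it (grip_depth is the distance from the TCP to the grasp point, in m); x points along the fingers, y is the direction in which the jaws open and shut, and the axes are right-handed (so a half turn about x gives the same grasp; the last joint's range is limited). The gripper opens to 85 mm and grips with 20 to 120 N. Pads are 22 mm wide; open, the fingers measure 114 mm over their backs; the gripper's body (76 mm by 85 mm) begins 54 mm behind the grasp point. The pads swing forward as they close: fully open they stand 13 mm farther back than shut.
Start: joints at [1.056, 0.263, -0.048, 1.259, 0, 1.415], TCP at [0.185, 0.491, 0.231] pointing down, gripper open.
Joint ranges: [-2.65, 2.65], [-0.89, 1.7], [-1.18, 1.37], [-2.13, 2.11], [-1.35, 1.29], [-3.14, 3.14]. Speed limits (rad/s): [1.89, 1.89, 2.57, 2.79, 3.14, 3.14].

## Interface

Orientations are given as a unit quaternion [w, x, y, z].
In Python, from plant import * gives the robot as it stands.
- The arm moves only by the tool arm_command, never from a script. Its argument "motion" is text: rows parted by semicolons, each of 5 numbers parted by spaces: the opening, from 0 (shut) to 1 (fully open), then the shift along the tool's x, y, z in mm, then the turn about the tool's x in rad. A call has exactly 5 rows; each row shifts and turns the commanded pose from where the row before left it, along the tool's axes as they then stand; what a row does not reach is not made up. A row lasts 1/10 s, in which the tool goes at most 50 mm and 8.59 degrees, less where a joint would pass 70% of its speed; a pose out of reach is approached as far as the arm can. A call with a gripper value outside its range is refused whole. The fingers move at their own pace and stop on an object; the grip force is fixed at half the most. Time passes only in rows, so rows that do not move let the fingers close, or fill a call up. It gives the time, the measured TCP pose, the force and the opening at its end, in the units of the state.
- read_state(): the state, without advancing time (a new reading comes with each control period).
- read_camera(name): name is "scene" or "top" or "wrist"; returns a dict with "frame" (420x560x3 uint8, red, green, blue), "mtx" (3x3 intrinsics, pixels), "R" (3x3) and "t" (3): a world point X has camera coordinates R X + t. Camera axes: x right, y down, z forward; pixel columns grow to the right and rows downward; lengths in m; the calibration is good to about 2 mm. A picture is of the moment at which its call begins. There is no depth.
- close_job(): hands the job in, once; it reports no verdict.
The state is a dict: "t": time; "joint_positions": joint angles; "qvel": joint speeds; "joint_efforts": joint torques, N m; "tcp_pos": TCP position; "tcp_rot": TCP orientation; "ft_force": force on the tool from outside, world axes, zero at the start; "ft_torque": the same for the moment, N m; "finger_gap": opening from 0.0 (shut) to 1.0 (fully open).
Only numpy, scipy, OpenCV 4.12 (cv2) and the standard library are available. Lean on these libraries where they do the work, as an engineer would, in place of code of your own. Each camera call takes 0.05 s, during which the arm holds its last target. There are 200 camera calls.

## Task

Press the label printer's eject key down with one finger and keep it down, and with the other finger stop the label cassette that the spring drives out, before it runs off the open end of the chute. Only touch the cassette gently, without squeezing or lifting it, and leave everything else on the bench alone. Finish while still holding: the key held right down, and the cassette, clearly out of its home position and sitting wholly on the chute, at rest against the other finger.

Things in the scene. Friction and masses are not known exactly. Their poses are not given: they have to be found in the camera images.
- printer: Grey desktop label printer, fixed, 200 long (x), 114 wide (y), 85 high. Origin on the bench under the cassette's line; z up; -x is the way the cassette comes out, roughly towards the robot. Open chute from x = -100 to -20 mm, then a bay with a clear window on top (70 wide, top 77 mm up) to x = 35, then the rear housing, 85 mm high, to x = 95.
- chute_mid (a point): Middle of the chute floor, at (-60, 0, 40) mm in the printer's frame. The chute is level, open above, 48 mm wide inside between two rails 5 mm high and 5 mm thick; its floor is 40 mm above the bench.
- chute_end (a point): Middle of the open end of the chute floor, at (-100, 0, 40) mm in the printer's frame. Beyond it the cassette drops to the bench.
- key_top (a point): Middle of the top of the black eject key, a flat pad 32 (printer x) x 36 (printer y) mm beside the chute; it moves with the key. Key up: (-75, 54, 58) mm in the printer's frame. Key right down: its top is 48 mm above the bench, still 8 mm above the chute floor and 3 mm above the rails, so a second finger level with the first can stand over the chute touching nothing.
- eject_key (a joint): Travel of the eject key: 0 up, 0.010 m right down (rigid stop). It springs back when let go. It carries a small steel gate peg that stands 5 mm above the chute floor before the cassette's nose; the cassette is let go at about 5 mm of travel, and the key must stay well past that (over 6.5 mm). Pressing takes some 5 to 10 N.
- cassette: White label cassette, loose, 50 long (printer x) x 44 wide x 28 high, about 90 g. Origin under its centre. Home: (-5, 0, 40) mm in the printer's frame, nose at x = -30, 10 mm out of the bay. Let go, a damped spring (about 3 N all along) drives it along -x at some 30 to 50 mm/s; unstopped it runs off the chute in 2 to 3 s. Its nose meets the chute's end when its origin is at x = -75.
- spare_cassette: Bystander: a like cassette lying on the bench at the printer's -y side, 50 x 44 x 28 mm. Origin under its centre. Leave alone.
- tape_roll: Bystander: cardboard roll lying flat, 60 mm across, 25 high, to the +y side of the printer. Origin under its centre. Leave alone.
- marker: Bystander: flat marker lying on the bench about 50 mm outside the key, 120 x 24 x 16 mm, long axis x. Origin under its middle. Leave alone.
- card_stack: Bystander: stack of cards 105 x 74 x 25 mm. Origin under its centre. Leave alone.
- stapler: Bystander: stapler 130 x 36 x 53 mm, behind the printer. Origin under its centre. Leave alone.
- pen_cup: Bystander: empty dark metal cup 70 mm across, 90 high, behind the printer. Origin under its centre. Leave alone.
- carton: Bystander: small carton 80 x 100 x 55 mm. Origin under its centre. Leave alone.
Mind the look-alikes: they are no part of the job. Leave any pink or purple look-alike of the printer alone.

How it is judged:
On the way, in this order (a step that is already met when the one before it is completed fails the run):
1. the eject key is pressed down (value of joint eject_key above 0.0065 m), for 0.05 s.
2. with the key kept down, the cassette has come out and is stopped on the chute against a finger (value of joint eject_key above 0.0065 m and x of cassette in the frame of printer between -0.075 and -0.017 m and y of cassette in the frame of printer between -0.008 and 0.008 m and z of cassette in the frame of printer between 0.036 and 0.046 m and angle between cassette's own z axis and vertical below 0.15 rad and contact force between the fingers and cassette above 0.3 N and linear speed of cassette below 0.01 m/s), for 0.5 s.
At the end, for the whole second after the job is handed in: The eject key is held down (over 6.5 mm of its 10 mm), and the cassette has come out more than 12 mm but not past the chute's end (nose still on the chute), lies level on the chute floor between the rails, at rest, pressing on a finger with over 0.3 N. The robot keeps holding (all of step 2); the arm keeps its last pose, push and grip.
It fails at once if the cassette is lifted off the chute (z of cassette in the frame of printer above 0.052 m).
It fails at once if the cassette is squeezed or shoved hard (over 20 N) (contact force between the fingers and cassette above 20 N).
It fails at once if the cassette slides off the chute (x of cassette in the frame of printer below -0.095 m or z of cassette in the frame of printer below 0.03 m).
It fails at once if a bystander is disturbed (moved over 25 mm) (distance of any of spare_cassette, tape_roll, marker, card_stack, stapler, pen_cup, carton from where it was at the start of the episode above 0.025 m).
It also fails if it takes over 29 s, if anything falls off the work surface, if the arm or the gripper's body presses on something with over 40 N, if the wrist force passes 120 N, or if a joint passes its speed limit or range.

## Working session

There is one attempt and no reset: what is moved stays moved. The work goes in short steps, Python scripts to look and compute and a tool call to move; the robot and the scene stay as the last step left them, time stands still between calls to the robot, and variables do not carry over. Pictures are saved under pics/ and viewed, about 8 in all and at most 12, crops included, and the job is handed in when it is done.

Besides the shell and the picture viewer there is one more tool, called after "Call:" as name(argument=value, ...) on one line, values as JSON. arm_command: Moves the arm, as the interface text tells. Its arguments: {"type":"object","properties":{"motion":{"type":"string"}},"required":["motion"]}

```bash
mkdir -p pics; ls
python3 - <<'E'
from plant import *
import cv2
for n in ("top","scene"):
    c=read_camera(n); cv2.imwrite(f"pics/{n}0.png",c["frame"][...,::-1]); print(n,c["mtx"].tolist(),c["R"].round(4).tolist(),c["t"].round(4).tolist())
s=read_state(); print(s)
E
```

```text
pics
top [[494.09548943313575, 0.0, 277.5517511526049], [0.0, 494.09548943313575, 210.5414250925277], [0.0, 0.0, 1.0]] [[0.0254, -0.9997, -0.0026], [-0.9791, -0.0244, -0.2019], [0.2018, 0.0077, -0.9794]] [0.0662, 0.5519, 1.0734]
scene [[483.33722025573155, 0.0, 280.9890188702146], [0.0, 483.33722025573155, 204.904133164461], [0.0, 0.0, 1.0]] [[0.7137, 0.7005, -0.0035], [0.5521, -0.5655, -0.6127], [-0.4311, 0.4353, -0.7903]] [-0.4474, -0.2136, 1.2889]
{'t': 0.1, 'joint_positions': array([ 1.05572771e+00,  2.63470959e-01, -4.88714637e-02,  1.25940400e+00,
        2.51710439e-05,  1.41548429e+00]), 'qvel': array([ 0.00047473, -0.00140594,  0.00298478, -0.00048206, -0.00171077,
       -0.00111323]), 'joint_efforts': array([ 1.53657857e-03, -6.38576603e+01,  3.85067475e+01,  9.95459268e-03,
       -2.03974460e-04, -1.15966645e-05]), 'tcp_pos': array([0.18470489, 0.49117121, 0.23087607]), 'tcp_rot': array([ 0.69557897,  0.12619406,  0.69581677, -0.12682263]), 'ft_force': array([ 0.68131535,  0.44624909, -0.31596649]), 'ft_torque': array([ 0.05119141, -0.02088134,  0.04704149]), 'finger_gap': 1.0007040131798528}
```

View pics/top0.png

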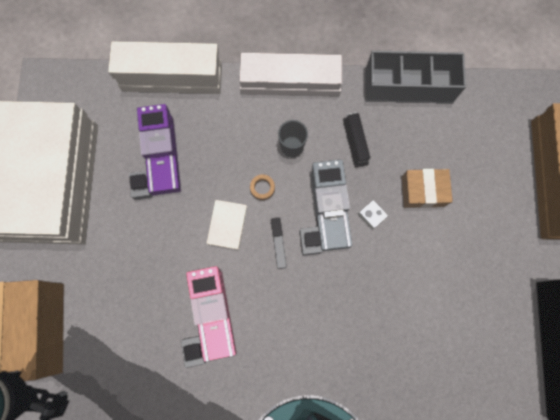

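View pics/scene0.png

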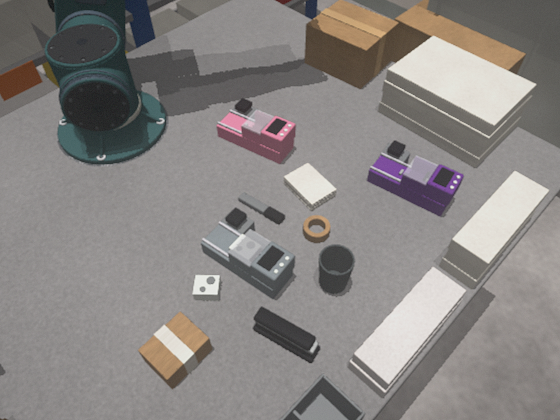

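The grey printer is at about (333,205) in top and (248,255) in scene. Its key is at (313,240) in top. The pink and purple ones are decoys. Next I'll enlarge both views.

Run:
```python
import cv2,numpy as np
a=cv2.imread("pics/top0.png")[150:260,290:360]; b=cv2.imread("pics/scene0.png")[200:300,190:310]
a=cv2.resize(a,None,fx=5,fy=5,interpolation=cv2.INTER_CUBIC); b=cv2.resize(b,None,fx=3.5,fy=3.5,interpolation=cv2.INTER_CUBIC)
o=np.zeros((550,350+420,3),np.uint8); o[:550,:350]=a; o[:350,350:]=b; cv2.imwrite("pics/crop0.png",o)
```

```text
(no output)
```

View pics/crop0.png

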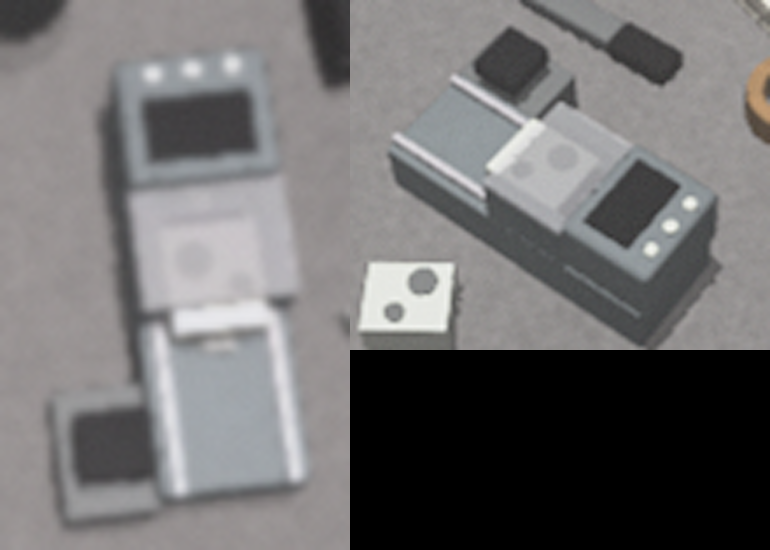

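```bash
cat > loc.py <<'E'
import numpy as np
from scipy.optimize import least_squares
T=dict(K=np.array([[494.095,0,277.552],[0,494.095,210.541],[0,0,1]]),R=np.array([[0.0254,-0.9997,-0.0026],[-0.9791,-0.0244,-0.2019],[0.2018,0.0077,-0.9794]]),t=np.array([0.0662,0.5519,1.0734]))
S=dict(K=np.array([[483.337,0,280.989],[0,483.337,204.904],[0,0,1]]),R=np.array([[0.7137,0.7005,-0.0035],[0.5521,-0.5655,-0.6127],[-0.4311,0.4353,-0.7903]]),t=np.array([-0.4474,-0.2136,1.2889]))
def proj(c,X):
    p=c['K']@(c['R']@X+c['t']); return p[:2]/p[2]
def W(p,X): 
    c,s=np.cos(p[2]),np.sin(p[2]); X=np.array(X)/1000.
    return np.array([p[0]+c*X[0]-s*X[1],p[1]+s*X[0]+c*X[1],X[2]])
E
python3 - <<'E'
from loc import *
tp=[((-100,26.5,45),(178,491)),((-100,-26.5,45),(295,482)),((-20,35,77),(137,312)),((-20,-35,77),(300,297)),((-30,22,68),(174,334)),((-30,-22,68),(270,325)),((95,0,85),(190,56)),((-75,54,58),(112,446))]
sp=[((-100,-26.5,45),(397,137)),((-100,26.5,45),(457,79)),((-30,-22,68),(488,162)),((-30,22,68),(536,122)),((-75,54,58),(511,60)),((95,0,85),(680,240))]
obs=[(T,X,(np.array(q)+.5)/5-.5+[290,150]) for X,q in tp]+[(S,X,(np.array(q)-[350,0]+.5)/3.5-.5+[190,200]) for X,q in sp]
for sel in (obs,obs[:8],obs[8:]):
    f=lambda p:np.concatenate([proj(c,W(p,X))-q for c,X,q in sel])
    r=least_squares(f,[.5,-.05,0],loss='soft_l1'); print(r.x,np.degrees(r.x[2])); print(f(r.x).reshape(-1,2).round(1).tolist())
    for X in ((-75,54,58),(-60,0,40),(-100,0,40)): print(W(r.x,X).round(4))
E
```

```text
[ 0.57117724 -0.04331449  0.12796808] 7.332030882122432
[[-0.3, -0.0], [-0.5, -0.6], [1.1, -0.9], [-0.5, -1.1], [-0.3, -0.8], [-0.2, -1.0], [0.1, -1.2], [0.0, -1.5], [-1.3, -1.5], [-1.6, -1.3], [-1.6, 0.9], [-1.2, -2.1], [-0.3, -2.1], [-0.1, -0.7]]
[0.4899 0.0007 0.058 ]
[ 0.5117 -0.051   0.04  ]
[ 0.472  -0.0561  0.04  ]
[ 0.56911312 -0.04341998  0.13283214] 7.610720762155713
[[0.0, 0.9], [-0.3, 0.2], [1.2, 0.0], [-0.4, -0.3], [-0.2, 0.1], [-0.1, -0.1], [-0.1, -0.3], [0.2, -0.5]]
[4.876e-01 2.000e-04 5.800e-02]
[ 0.5096 -0.0514  0.04  ]
[ 0.47   -0.0567  0.04  ]
[ 0.57504555 -0.04378717  0.12835009] 7.3539186105819665
[[-0.3, -0.3], [-0.6, -0.1], [-0.5, 2.2], [-0.1, -0.9], [0.7, -0.9], [1.2, 0.7]]
[4.938e-01 2.000e-04 5.800e-02]
[ 0.5155 -0.0515  0.04  ]
[ 0.4759 -0.0566  0.04  ]
```

```bash
cat > rel.py <<'E'
from plant import *
from loc import *
from scipy.spatial.transform import Rotation as Ro
P=[.5712,-.0433,.1285]
def rel(P=P,x=-75,y=27):
    s=read_state(); q=s["tcp_rot"]; M=Ro.from_quat([*q[1:],q[0]]).as_matrix()
    tgt=W(P,(x,y,150)); d=M.T@(tgt-s["tcp_pos"])*1000
    py=np.array([-np.sin(P[2]),np.cos(P[2]),0]); v=M.T@py
    print("t",s["t"],"tcp",s["tcp_pos"].round(4),"gap",s["finger_gap"],"F",s["ft_force"].round(2))
    print("tool axes cols",M.round(3).tolist()); print("delta tool mm",d.round(1),"turn to +y",np.arctan2(v[2],v[1]),"to -y",np.arctan2(-v[2],-v[1]))
    # printer coords of TCP
    c,n=np.cos(P[2]),np.sin(P[2]); e=s["tcp_pos"][:2]-P[:2]; print("tcp in printer",(np.array([c*e[0]+n*e[1],-n*e[0]+c*e[1],s["tcp_pos"][2]])*1000).round(1))
E
python3 -c "from rel import *;rel()"
```

```text
t 0.1 tcp [0.1847 0.4912 0.2309] gap 1.0007040131798528 F [ 0.68  0.45 -0.32]
tool axes cols [[-0.0, 0.352, 0.936], [-0.001, 0.936, -0.352], [-1.0, -0.001, -0.0]]
delta tool mm [  81.1 -375.5  471. ] turn to +y -0.4882568167720762 to -y 2.653335836817717
tcp in printer [-314.8  579.6  230.9]
```

Call:
arm_command(motion="0.47 0 0 0 -0.122; 0.47 0 0 0 -0.122; 0.47 0 0 0 -0.122; 0.47 0 0 0 -0.122; 0.47 0 -30 15 0")

```text
t: 0.6
tcp_pos: [0.2028, 0.4648, 0.2307]
tcp_rot: [0.705, -0.048, 0.706, 0.048]
ft_force: [-0.4, -1.2, 0.8]
finger_gap: 0.472
```

Call:
arm_command(motion="0.47 0 -40 20 0; 0.47 0 -40 20 0; 0.47 0 -40 20 0; 0.47 0 -40 20 0; 0.47 0 -40 20 0")

```text
t: 1.1
tcp_pos: [0.3288, 0.2763, 0.2312]
tcp_rot: [0.706, -0.045, 0.706, 0.045]
ft_force: [0.6, 0.2, -0.0]
finger_gap: 0.47
```

Call:
arm_command(motion="0.47 0 -40 20 0; 0.47 0 -40 20 0; 0.47 0 -40 20 0; 0.47 0 -40 20 0; 0.47 0 -40 20 0")

```text
t: 1.6
tcp_pos: [0.4537, 0.0906, 0.2312]
tcp_rot: [0.706, -0.045, 0.706, 0.045]
ft_force: [1.2, -0.5, -0.8]
finger_gap: 0.475
```

```bash
python3 -c "from rel import *;rel()"
```

```text
t 1.6 tcp [0.4537 0.0906 0.2312] gap 0.47482645715757377 F [ 1.16 -0.55 -0.79]
tool axes cols [[-0.0, -0.128, 0.992], [0.0, 0.992, 0.128], [-1.0, 0.0, -0.0]]
delta tool mm [  81.2 -120.8   24.5] turn to +y -0.0005929068689142046 to -y 3.1409997467208792
tcp in printer [-99.4 147.8 231.2]
```

Call:
arm_command(motion="0.47 0 -40 8 0; 0.47 0 -40 8 0; 0.47 20 -40 8 0; 0.47 40 0 0 0; 0.47 40 0 0 0")

```text
t: 2.1
tcp_pos: [0.4926, -0.0248, 0.13]
tcp_rot: [0.706, -0.045, 0.705, 0.044]
ft_force: [0.4, 0.8, -1.1]
finger_gap: 0.467
```

Call:
arm_command(motion="0.47 10 0 0 0; 0.47 0 0 0 0; 0.47 0 0 0 0; 0.47 0 0 0 0; 0.47 0 0 0 0")

```text
t: 2.6
tcp_pos: [0.493, -0.0235, 0.1226]
tcp_rot: [0.706, -0.046, 0.705, 0.045]
ft_force: [-0.0, -0.4, 0.5]
finger_gap: 0.468
```

Run:
```python
from rel import *; import cv2
rel()
c=read_camera("wrist"); cv2.imwrite("pics/wrist1.png",c["frame"][...,::-1])
np.savez("w1.npz",**{k:c[k] for k in("mtx","R","t")})
c=read_camera("scene"); cv2.imwrite("pics/scene1.png",cv2.resize(c["frame"][170:310,180:320,::-1],None,fx=4,fy=4,interpolation=cv2.INTER_CUBIC))
```

```text
t 2.6 tcp [ 0.493  -0.0235  0.1226] gap 0.46801296137925547 F [-0.02 -0.37  0.53]
tool axes cols [[0.002, -0.128, 0.992], [-0.0, 0.992, 0.128], [-1.0, -0.001, 0.002]]
delta tool mm [-27.4  -2.6   0.1] turn to +y 6.191421944193148e-05 to -y -3.141530739370351
tcp in printer [-75.1  29.6 122.6]
```

View pics/wrist1.png

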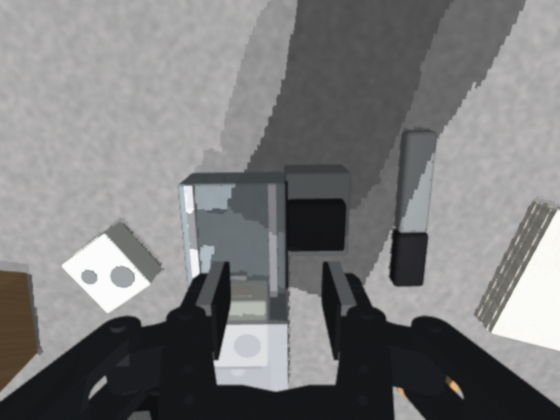

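View pics/scene1.png

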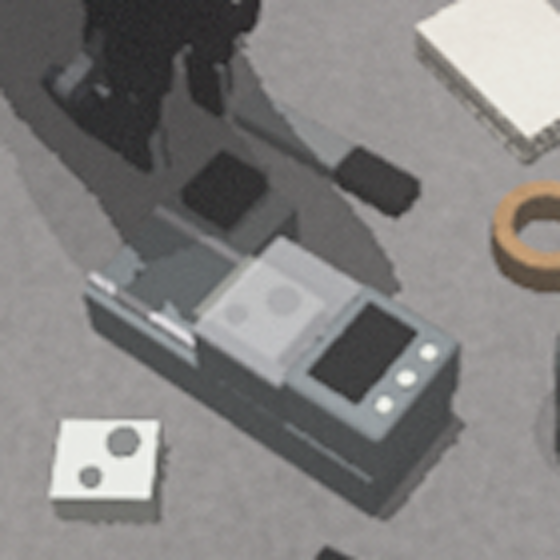

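The wrist view shows the key's top at (288..346, 199..250), the chute's end at row ~183, and the rail ends at (188,184) and (273,182). I'll refine the pose from these.

Run:
```python
from rel import *
w=np.load("w1.npz"); c=dict(K=w["mtx"],R=w["R"],t=w["t"]); print("cam at",(-c['R'].T@c['t']).round(4))
o=[((-100,26.5,45),(273,183)),((-100,-26.5,45),(188,184)),((-91,36,58),(288,199)),((-91,72,58),(345,199)),((-59,72,58),(346,250)),((-59,36,58),(288,251))]
f=lambda p:np.concatenate([proj(c,W(p,X))-np.array(q) for X,q in o])
r=least_squares(f,P); print(r.x,f(r.x).reshape(-1,2).round(1).tolist()); rel(r.x)
# finger tips: project TCP-frame tips
s=read_state();q=s["tcp_rot"]; M=Ro.from_quat([*q[1:],q[0]]).as_matrix()
for d in ((-.006,.02,0),(-.006,-.02,0),(-.006,.02,-.011),(-.006,-.02,-.011)): print(d,proj(c,s["tcp_pos"]+M@np.array(d)).round(0))
```

```text
cam at [ 0.4177 -0.0331  0.2646]
[ 0.5701911  -0.04058891  0.15212268] [[-1.4, -1.0], [-0.5, -0.1], [-0.5, 2.1], [2.5, 0.8], [-0.4, -1.0], [0.2, -0.8]]
t 2.7 tcp [ 0.4926 -0.0235  0.122 ] gap 0.4672201930117872 F [-0.35  0.08  1.04]
tool axes cols [[0.001, -0.128, 0.992], [-0.0, 0.992, 0.128], [-1.0, -0.0, 0.001]]
delta tool mm [-28.   -1.7  -0.8] turn to +y -0.02366045451373144 to -y 3.117932199076062
tcp in printer [-74.1  28.6 122. ]
(-0.006, 0.02, 0) [322. 284.]
(-0.006, -0.02, 0) [229. 284.]
(-0.006, 0.02, -0.011) [324. 261.]
(-0.006, -0.02, -0.011) [228. 261.]
```

Call:
arm_command(motion="0.47 15 -3 0 -0.008; 0.47 15 0 0 0; 0.47 15 0 0 0; 0.47 8 0 0 0; 0.47 0 0 0 0")

```text
t: 3.2
tcp_pos: [0.4922, -0.0264, 0.0678]
tcp_rot: [0.705, -0.048, 0.706, 0.048]
ft_force: [-0.6, 0.3, 0.0]
finger_gap: 0.466
```

Call:
arm_command(motion="0.47 2 0 0 0; 0.47 2 0 0 0; 0.47 2 0 0 0; 0.47 2 0 0 0; 0.47 0 0 0 0")

```text
t: 3.7
tcp_pos: [0.4925, -0.0265, 0.0601]
tcp_rot: [0.705, -0.048, 0.706, 0.048]
ft_force: [0.3, -0.8, 0.5]
finger_gap: 0.472
```

Call:
arm_command(motion="0.47 2 0 0 0; 0.47 2 0 0 0; 0.47 2 0 0 0; 0.47 0 0 0 0; 0.47 0 0 0 0")

```text
t: 4.2
tcp_pos: [0.4926, -0.0265, 0.0543]
tcp_rot: [0.705, -0.048, 0.705, 0.048]
ft_force: [0.3, 0.2, 1.4]
finger_gap: 0.47
```

Call:
arm_command(motion="0.47 1 0 0 0; 0.47 1 0 0 0; 0.47 0 0 0 0; 0.47 0 0 0 0; 0.47 0 0 0 0")

```text
t: 4.7
tcp_pos: [0.4927, -0.0265, 0.0523]
tcp_rot: [0.705, -0.048, 0.705, 0.048]
ft_force: [-0.0, -0.0, 3.4]
finger_gap: 0.471
```

Run:
```python
from rel import *; import cv2
rel()
c=read_camera("wrist"); cv2.imwrite("pics/wrist2.png",cv2.resize(c["frame"][120:380,120:420,::-1],None,fx=2,fy=2,interpolation=cv2.INTER_CUBIC))
```

```text
t 4.7 tcp [ 0.4927 -0.0265  0.0523] gap 0.47101667217958226 F [-0.03 -0.03  3.41]
tool axes cols [[0.0, -0.136, 0.991], [-0.0, 0.991, 0.136], [-1.0, -0.0, 0.0]]
delta tool mm [-97.7   0.3   0.8] turn to +y 0.007730650651933274 to -y -3.13386200293786
tcp in printer [-75.8  26.7  52.3]
```

View pics/wrist2.png

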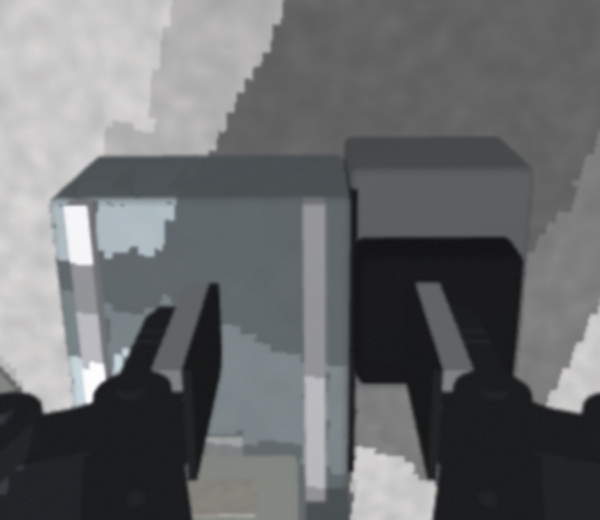

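The right finger stands on the key and the left is over the middle of the chute, clear of the rails and the cassette. Next is the press.

Call:
arm_command(motion="0.47 2 0 0 0; 0.47 2 0 0 0; 0.47 2 0 0 0; 0.47 1 0 0 0; 0.47 0 0 0 0")

```text
t: 5.25
tcp_pos: [0.4928, -0.0265, 0.0461]
tcp_rot: [0.706, -0.048, 0.705, 0.048]
ft_force: [-5.2, 0.3, 24.8]
finger_gap: 0.471
```

Call:
arm_command(motion="0.47 1 0 0 0; 0.47 0 0 0 0; 0.47 0 0 0 0; 0.47 0 0 0 0; 0.47 0 0 0 0")

```text
t: 5.75
tcp_pos: [0.4928, -0.0265, 0.0458]
tcp_rot: [0.706, -0.048, 0.705, 0.048]
ft_force: [-9.7, 0.1, 40.1]
finger_gap: 0.47
```

The key is on its stop at 40 N, so I'll ease off a little and look.

Call:
arm_command(motion="0.47 -1 0 0 0; 0.47 0 0 0 0; 0.47 0 0 0 0; 0.47 0 0 0 0; 0.47 0 0 0 0")

```text
t: 6.25
tcp_pos: [0.4927, -0.0265, 0.0461]
tcp_rot: [0.706, -0.048, 0.705, 0.048]
ft_force: [-5.0, 0.7, 26.0]
finger_gap: 0.469
```

Run:
```python
from rel import *; import cv2
c=read_camera("wrist"); a=cv2.resize(c["frame"][120:380,120:420,::-1],None,fx=1.4,fy=1.4,interpolation=cv2.INTER_CUBIC)
b=cv2.resize(read_camera("scene")["frame"][190:300,190:290,::-1],(331,364),interpolation=cv2.INTER_CUBIC)
cv2.imwrite("pics/end1.png",np.hstack([a,b])); rel()
```

```text
t 6.35 tcp [ 0.4927 -0.0265  0.0461] gap 0.46803194585171937 F [-6.47  0.43 24.54]
tool axes cols [[0.001, -0.136, 0.991], [0.0, 0.991, 0.136], [-1.0, -0.0, 0.001]]
delta tool mm [-103.9    0.2    0.8] turn to +y 0.007726067307633073 to -y -3.13386658628216
tcp in printer [-75.7  26.7  46.1]
```

View pics/end1.png

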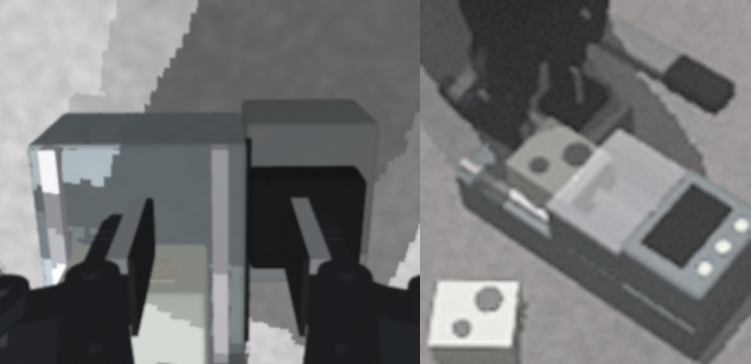

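Run:
```python
from rel import *; import cv2
w=read_camera("wrist"); c=dict(K=w["mtx"],R=w["R"],t=w["t"]); np.save("f1.npy",w["frame"])
for x in (-70,-64.5,-58,-50): print(x,[proj(c,W((.5707,-.042,.14),(x,y,68))).round(1).tolist() for y in (22,-22)])
```

```text
-70 [[264.8, 317.3], [151.6, 317.6]]
-64.5 [[265.0, 329.4], [153.1, 329.7]]
-58 [[265.1, 343.4], [154.9, 343.6]]
-50 [[265.4, 360.0], [156.9, 360.3]]
```

Call:
arm_command(motion="0.47 0 0 0 0; 0.47 0 0 0 0; 0.47 0 0 0 0; 0.47 0 0 0 0; 0.47 0 0 0 0")

```text
t: 6.9
tcp_pos: [0.4927, -0.0265, 0.0461]
tcp_rot: [0.706, -0.048, 0.705, 0.048]
ft_force: [-6.2, 0.7, 25.9]
finger_gap: 0.468
```

Run:
```python
from rel import *
f=read_camera("wrist")["frame"]; d=np.abs(f.astype(int)-np.load("f1.npy")).max(2); print("max diff",d.max(),(d>25).sum(),"in cassette area",(d[270:400,180:280]>25).sum())
print([ (read_camera("top"),read_state()["ft_force"].round(1).tolist())[1] for _ in range(4)])
```

```text
max diff 19 0 in cassette area 0
[[-5.4, -0.5, 25.0], [-4.8, -0.1, 25.7], [-5.6, 1.5, 25.3], [-5.3, 0.1, 24.3]]
```

```bash
python3 -c "
from plant import *
print(close_job())"
```

```text
the job is handed in; nothing more can be done
None
```

I pressed the eject key to its stop with one finger and held it there. The other finger stood over the chute and stopped the cassette. I handed the job in at about 7 s with the arm still holding.

**Last checks**
- **Key:** I take it to be fully down. The force rose by about 0.8 N per mm of travel, then climbed steeply at the stop. It peaked at 40 N, so I eased off by 1 mm, and it then held steady at about 25 N.
- **Cassette position:** its nose is at about x = -65 mm in the printer's frame, so its origin is near -40 mm. It looked level and between the rails. That figure is from reading the picture by eye, but it agrees with where the finger's face should be.
- **Cassette at rest:** two wrist pictures about 0.6 s apart showed no change.
- **Bystanders:** I touched nothing else that I could see.

**What was not clean**
- **Contact force on the cassette:** I never measured it directly. The sideways force of about -5 N at the wrist also includes friction from the key. I infer the contact from the cassette having stopped at the finger.
- **Printer pose:** the camera estimates differed by up to about 6 mm in position and 0.02 rad in yaw. The fingers' placing had room for that.

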